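# Hang the washed bevel pinion on the side-opening drain hook

### The job

Pick up the bevel pinion that stands on the bench and hang it on the drain rack to drip: bring its neck sideways into the open mouth of the hook, then lower it until its collar sits fully down in the hook's recess. Set it down rather than letting it drop, keep it upright, let go of it, and leave the wrench, the bearing ring and the can where they are.

Things in the scene. Friction and masses are not known exactly. Their poses are not given: they have to be found in the camera images.
- pinion: Steel bevel pinion standing upright on the bench, about 0.9 kg, round. Origin: centre of its underside, z up its axis. From below (mm over the origin): bearing, diameter 46, 0 to 22; neck (bare shaft), diameter 18, 22 to 84; collar, diameter 40, 84 to 96; toothed gear head, diameter 56 tapering to 46, 96 to 116; plain stub to grip, diameter 24, 116 to 152. Centre of mass about 75 up.
- rack: Drain rack fixed to the bench: steel drip tray (200 by 280 mm, rim 18 mm high), a grey post 28 mm thick and on it a clamp block. Origin: foot of the post's axis, at bench height; z up. A flat aluminium arm goes through the clamp along the rack's y axis and ends on the -y side in the hook: a plate 72 by 74 mm, underside 162 mm, top 178 mm above the bench. Its mouth opens towards the rack's -x.
- clamp (a point): Top centre of the clamp block (44 by 44 mm), on the post's axis, 194 mm high; axes as the rack's. The arm has been slid along y in this clamp by an unknown amount, up to 25 mm either way, that no reading here includes: find it by feeling for the arm or by looking. The arm holds firm against pushes of normal strength. The hook's free end is a flat face towards -y, 37 mm beyond the throat centre.
- mid_throat (a point): Where the throat centre would be if the arm were at mid slide: rack x = 0, y = -120, 170 mm high; fixed to the rack, axes as the rack's. The real throat centre is 0 to 25 mm from here along y, either way. Seen from the throat centre: the mouth is a straight slot 24 mm wide, from the plate's front face (35 mm to -x) to its blind end (11 mm to +x). The bearing cannot pass through it from above.
- recess_top (a point): Same fixed point, at plate top height (178 mm). Round the throat centre the plate's top has a square recess 46 by 46 mm, 8 mm deep; its floor, 170 mm above the bench, is the seat that carries the collar. An 8 mm high lip in front stops the part sliding out, so the collar's underside must be over 178 mm while the neck goes in. Hung, the pinion's origin is 86 mm above the bench.
- wrench: Bystander: steel wrench 180 mm long, lying on the bench; leave alone. Origin at the centre of its underside.
- race: Bystander: steel bearing ring, diameter 72 mm, 18 mm high, lying flat; leave alone. Origin at the centre of its underside.
- can: Bystander: closed can, diameter 66 mm, 85 mm high, standing; leave alone. Origin at the centre of its underside.
Mind the look-alikes: they are no part of the job. Several things look just like the pinion: the one meant starts farthest from the robot's base.

How it is judged:
By the outcome, as a careful person would: the job done as asked, in the order asked, and still so for the second after the job is handed in, with the robot touching nothing.
It also fails if it takes over 48 s, if anything falls off the work surface, if the arm or the gripper's body presses on something with over 40 N, if the wrist force passes 120 N, or if a joint passes its speed limit or range.

### The arm

A 6-joint arm with a two-finger parallel gripper is mounted at the origin on the work surface. World frame = base frame: x ahead of the robot, y to its left, z up, the work surface at z = 0. Lengths are in m, angles in rad, forces in N, time in s.
With the tool pointing down it reaches from about 0.35 to 0.975 m from the base axis. Payload 4.9 kg.
Tool frame: the origin (TCP) lies at the very end of the fingers, on their centre line; the grasp point (between the pads) lies 19 mm behind it; z points along the fingers, y is the line along which they close (so a half turn about z gives the same grasp; the last joint's range is limited). The gripper opens to 85 mm and grips with 20 to 120 N. Pads are 22 mm wide; open, the fingers measure 114 mm over their backs; the gripper's body (76 mm by 85 mm) begins 54 mm behind the grasp point. The pads swing forward as they close: fully open they stand 13 mm farther back than shut.
Start: joints at [1.13, 0.053, 1.613, -0, 1.476, -0.119], TCP at [0.198, 0.593, 0.231] pointing down, gripper open.
Joint ranges: [-3.01, 3.01], [-1.01, 2.22], [0.06, 2.58], [-1.02, 4.17], [0.09, 2.62], [-3.14, 3.14]. Speed limits (rad/s): [2.57, 2.57, 3.14, 3.14, 3.14, 3.14].

### API

Orientations are given as a unit quaternion [w, x, y, z].
In Python, from plant import state, optics, ticket, nets gives the robot as it stands. The module is installed in compiled form; this text tells all that it offers.
- The arm moves only by the shell command python3 -m inch 'ROWS' [OPENING]. ROWS is JSON, a list of rows, each an object of numbers: "dx", "dy", "dz": the shift along the tool's x, y, z as a fraction of full scale; "rx", "ry", "rz": the turn, a rotation vector about the tool's x, y, z as a fraction of full scale. In form: [{"dx": .., "dy": .., "dz": .., "rx": .., "ry": .., "rz": ..}, ...]. A call has 1 to 5 rows; each row is the pose to reach, as a shift and turn from the pose commanded when the call began, along the tool's axes at that moment; what a row does not reach only later rows make up. Full scale, the value 1, is 0.8 m for a shift and 1.5 rad for a turn. A row lasts 1/10 s, in which the tool goes at most 50 mm and 8.59 degrees, less where a joint would pass 70% of its speed; a pose out of reach is approached as far as the arm can. A call with a number of a shift or a turn outside -1 to 1 is refused whole. A call with a gripper value outside its range is refused whole. OPENING is the opening, from -1 (shut) to 1 (fully open), set as the call begins (- or left out, the last holds). The fingers move at their own pace and stop on an object; the grip force is fixed at half the most. Time passes only in rows, so rows that repeat a pose let the fingers close. It gives the time, the measured TCP pose, the force, the opening and the grip force at its end, in the units of the state.
- state(): the state, without advancing time (a new reading comes with each control period).
- optics.grab_frame(name): name is "side" or "top"; returns the picture (420x560x3 uint8, red, green, blue); there is no depth.
- optics.camera_info(name): a dict with "fx", "fy", "cx", "cy" (pixels), "R" (3x3) and "t" (3): a world point X has camera coordinates R X + t. Camera axes: x right, y down, z forward; pixel columns grow to the right and rows downward; lengths in m; the calibration is good to about 2 mm. A picture is of the moment at which its call begins. camera_info takes no time and is no camera call.
- ticket.job_done(): hands the job in; it is judged then, once.
Trained networks look in the newest picture that a camera, given by its name, has taken for a name from the list of things; names that differ only in an ending like _2 or _b are one class to them, and where a whole thing is asked for, a point or a joint stands for the part that bears it (a point fixed in the world has none). Each returns a list of dicts, best first, with "confidence" (0 to 1); they miss things now and then, are a little off and sometimes report something else, mostly with a low value. They report only what shows in the picture. A call takes as long as a camera call. They do not tell look-alikes from the thing itself.
- nets.boxes_of(camera, name): "bbox" ([centre column, centre row, width, height] in pixels, round what is visible of it).
- nets.outline_of(camera, name): "pixels" (420x560 bool, what is visible of it) and "bbox" ([centre column, centre row, width, height] in pixels, round what is visible of it).
The state is a dict: "time": time; "joint_pos": joint angles; "joint_vel": joint speeds; "joint_efforts": joint torques, N m; "tool_pos": TCP position; "tool_rot": TCP orientation; "contact_force": force on the tool from outside, world axes, zero at the start; "ft_torque": the same for the moment, N m; "gripper_width": opening from 0.0 (shut) to 1.0 (fully open); "grasp_force": force on a finger pad.
Only numpy, scipy, OpenCV 4.12 (cv2) and the standard library are available. Lean on these libraries where they do the work, as an engineer would, in place of code of your own. Each camera call takes 0.05 s, during which the arm holds its last target. There are 200 camera calls.

## Working session

There is one attempt and no reset: what is moved stays moved. The work goes in short steps, Python scripts to look and compute and a shell command to move; the robot and the scene stay as the last step left them, time stands still between calls to the robot, and variables do not carry over. Pictures are saved under pics/ and viewed, at most 10 in all, crops included, and the job is handed in when it is done.

```bash
mkdir -p pics; cat > h.py <<'E'
import numpy as np, cv2
from plant import state, optics, ticket, nets
def save(cam,name,crop=None,s=1):
    im=optics.grab_frame(cam)
    if crop: c0,c1,r0,r1=crop; im=im[r0:r1,c0:c1]
    cv2.imwrite('pics/'+name,cv2.resize(im[:,:,::-1],None,fx=s,fy=s,interpolation=cv2.INTER_CUBIC))
def ray(cam,u,v):
    k=optics.camera_info(cam);R=np.array(k['R']);t=np.array(k['t'])
    return -R.T@t, R.T@np.array([(u-k['cx'])/k['fx'],(v-k['cy'])/k['fy'],1])
def atz(cam,u,v,z):
    c,d=ray(cam,u,v); return c+d*(z-c[2])/d[2]
def proj(cam,X):
    k=optics.camera_info(cam);p=np.array(k['R'])@np.array(X)+np.array(k['t'])
    return np.array([k['fx']*p[0]/p[2]+k['cx'],k['fy']*p[1]/p[2]+k['cy']])
E
python3 - <<'E'
from h import *
a=[]
for c in('top','side'):
    im=optics.grab_frame(c); cv2.imwrite(f'pics/{c}0.png',im[:,:,::-1])
    k=optics.camera_info(c); print(c,k['fx'],-np.array(k['R']).T@np.array(k['t']),np.round(k['R'],2).tolist())
    for n in('pinion','rack','wrench','race','can','clamp'):
        print(n,[(round(d['confidence'],2),np.round(d['bbox']).tolist()) for d in nets.boxes_of(c,n)])
print(state())
E
```

```text
top 519.52551575004 [ 0.35910303 -0.06590595  1.4506737 ] [[0.03, -1.0, 0.01], [-0.99, -0.03, -0.12], [0.12, -0.01, -0.99]]
pinion [(0.96, [362.0, 296.0, 23.0, 24.0]), (0.87, [274.0, 258.0, 19.0, 17.0]), (0.8, [324.0, 273.0, 22.0, 20.0]), (0.75, [324.0, 228.0, 19.0, 18.0])]
rack [(0.71, [218.0, 192.0, 123.0, 86.0])]
wrench [(0.82, [149.0, 245.0, 30.0, 67.0])]
race [(0.61, [327.0, 144.0, 27.0, 26.0]), (0.27, [147.0, 246.0, 30.0, 68.0])]
can [(0.55, [398.0, 235.0, 33.0, 23.0])]
clamp [(0.77, [215.0, 191.0, 129.0, 88.0]), (0.7, [149.0, 245.0, 30.0, 66.0])]
side 422.0333714732365 [ 0.26595765 -0.60097137  0.76189723] [[0.89, -0.46, -0.01], [-0.34, -0.65, -0.68], [0.31, 0.6, -0.74]]
pinion [(0.92, [219.0, 374.0, 36.0, 60.0]), (0.78, [225.0, 309.0, 31.0, 62.0]), (0.69, [217.0, 254.0, 32.0, 56.0]), (0.64, [289.0, 284.0, 29.0, 57.0])]
rack [(0.93, [270.0, 178.0, 109.0, 144.0])]
wrench [(0.57, [185.0, 175.0, 64.0, 18.0])]
race [(0.9, [386.0, 258.0, 34.0, 34.0])]
can [(0.6, [335.0, 387.0, 45.0, 53.0])]
clamp [(0.97, [271.0, 180.0, 110.0, 145.0]), (0.18, [388.0, 259.0, 33.0, 32.0])]
{'time': 0.7, 'joint_pos': array([ 1.13001886e+00,  5.26463800e-02,  1.61285102e+00, -1.01154597e-05,
        1.47603026e+00, -1.18985481e-01]), 'joint_vel': array([ 0.00081976, -0.00034238, -0.0008358 ,  0.00131259,  0.00092785,
        0.00040048]), 'joint_efforts': array([ 5.38899294e-04, -3.93580520e+01, -3.70356417e+01, -1.62269730e-04,
        8.02145296e-04,  1.21476444e-05]), 'tool_pos': array([0.19765797, 0.5929154 , 0.23136614]), 'tool_rot': array([1.38162392e-05, 1.60202218e-01, 9.87084215e-01, 2.98418796e-05]), 'contact_force': array([-0.73714149,  0.25087158, -0.5918775 ]), 'ft_torque': array([ 0.00218765, -0.00679186,  0.02799915]), 'grasp_force': 0.0, 'gripper_width': 0.9991167850694194}
```

View pics/top0.png

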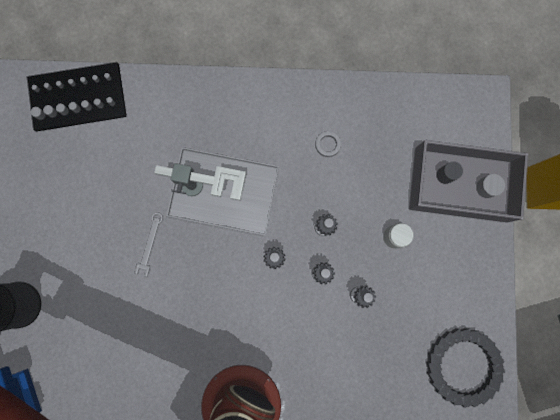

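View pics/side0.png

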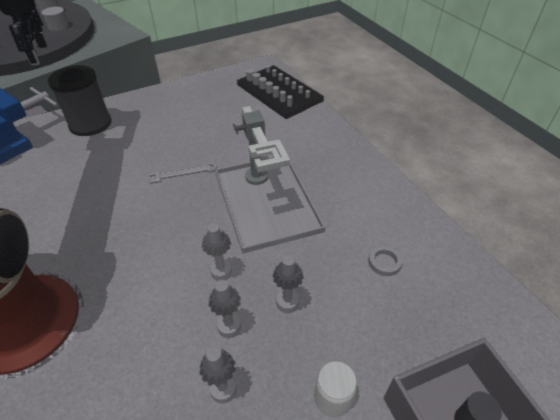

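```bash
python3 - <<'E'
from h import *
from scipy.optimize import least_squares
T=[(362,296),(274,258),(324,273),(324,228)]
S=[(219,374),(225,309),(217,254),(289,284)]
for a in T:
  p=atz('top',*a,0.11); print(a,p.round(3),np.hypot(*p[:2]).round(3),'side mid pred',proj('side',[p[0],p[1],.076]).round(0))
print('can',atz('top',398,235,.06),'race',atz('top',327,144,.018),'wrench',atz('top',149,245,0))
im=cv2.imread('pics/top0.png')[130:320,130:410]; cv2.imwrite('pics/topc.png',cv2.resize(im,None,fx=2.8,fy=2.8,interpolation=cv2.INTER_CUBIC))
im=cv2.imread('pics/side0.png')[90:350,180:400]; cv2.imwrite('pics/sidec.png',cv2.resize(im,None,fx=2.3,fy=2.3,interpolation=cv2.INTER_CUBIC))
E
```

```text
(362, 296) [ 0.303 -0.304  0.11 ] 0.429 side mid pred [217. 370.]
(274, 258) [ 0.393 -0.077  0.11 ] 0.4 side mid pred [216. 252.]
(324, 273) [ 0.358 -0.206  0.11 ] 0.413 side mid pred [225. 309.]
(324, 228) [ 0.474 -0.204  0.11 ] 0.516 side mid pred [280. 283.]
can [ 0.46552229 -0.40846832  0.06      ] race [ 0.71984712 -0.21753843  0.018     ] wrench [0.42125789 0.2710691  0.        ]
```

The top view shows four pinion look-alikes, at (274,258), (324,273), (324,228) and (362,296). Their distances from the base are 0.40, 0.41, 0.52 and 0.43 m, so the one meant is (324,228), which is (289,284) in the side view. The hook is at top (228,182), with its mouth towards the robot and the tray below it. I'll check the choice and the hook in one close crop.

View pics/topc.png

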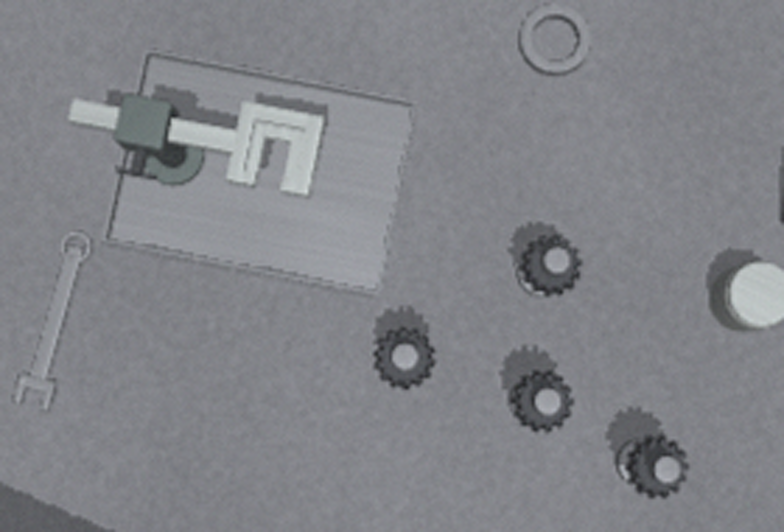

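View pics/sidec.png

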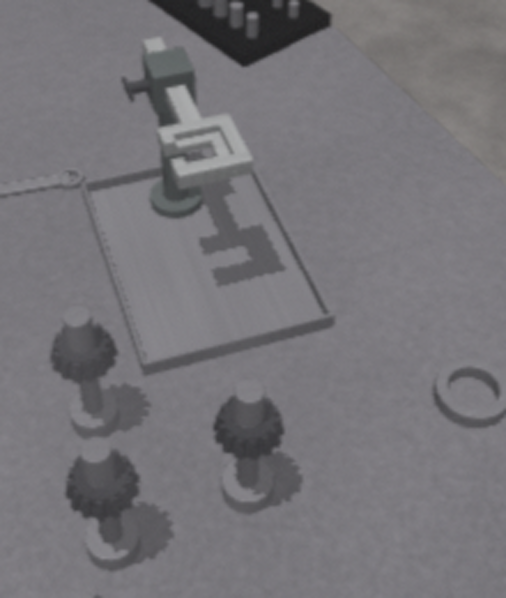

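The crop confirms the target: its stub top is at top px (328.6,222.9) and side px (288.7,259.6). It is free-standing, with about 75 mm to its nearest neighbour. The hook is a C-plate with corners near top px (217,166), (246,172), (240,200) and (211,195).

```bash
python3 - <<'E'
from h import *
from scipy.optimize import least_squares
def tri(obs):
    return least_squares(lambda X:np.concatenate([proj(c,X)-np.array(p) for c,p in obs]),[.5,-.1,.15])
r=tri([('top',(328.6,222.9)),('side',(288.7,259.6))]);print('stub',r.x.round(4),r.fun.round(1),atz('top',328.6,222.9,.152).round(4),atz('side',288.7,259.6,.152).round(4))
C=lambda L:[(130+a/2.8,130+b/2.8) for a,b in L]
D=lambda L:[(180+a/2.3,90+b/2.3) for a,b in L]
def show(n,cam,P,z):
    q=np.array([atz(cam,*p,z)[:2] for p in P]); e=np.roll(q,-1,0)-q
    print(n,q.round(3).tolist(),'ctr',q.mean(0).round(4),'len',np.linalg.norm(e,axis=1).round(3),'ang',np.degrees(np.arctan2(e[:,1],e[:,0])).round(1))
show('plate','top',C([(243,102),(326,117),(308,195),(228,182)]),.178)
show('tray','top',C([(150,53),(412,104),(380,292),(108,240)]),.018)
show('clamp','top',C([(123,95),(176,100),(167,150),(115,143)]),.194)
show('plateS','side',D([(159,128),(232,115),(251,158),(178,180)]),.178)
g=cv2.imread('pics/top0.png',0)
big=cv2.resize(g[150:215,200:260],None,fx=8,fy=8,interpolation=cv2.INTER_CUBIC)
for th in(150,165,180,190,200):
    m=(big>th).astype(np.uint8); m[:, :int((217-200)*8)]*=1
    m=cv2.morphologyEx(m,cv2.MORPH_OPEN,np.ones((9,9)))
    # cut the arm: line from far-left to near-left corner handled by keeping x beyond
    pts=cv2.findNonZero(m)
    if pts is None: continue
    pts=pts.reshape(-1,2); px=200+(pts[:,0]+.5)/8-.5; py=150+(pts[:,1]+.5)/8-.5
    keep=px>217-(py-166)*0.21-1
    P=np.array([atz('top',a,b,.178)[:2] for a,b in zip(px[keep][::7],py[keep][::7])])
    (c,s,a)=cv2.minAreaRect((P*1000).astype(np.float32)); print(th,np.round(c,1),np.round(s,1),round(a,1))
E
```

```text
stub [ 0.4859 -0.2118  0.1521] [ 0.3 -0.9 -0.6  0.1] [ 0.4837 -0.211   0.152 ] [ 0.4871 -0.212   0.152 ]
plate [[0.614, 0.073], [0.603, -0.001], [0.532, 0.012], [0.542, 0.083]] ctr [0.5725 0.0416] len [0.075 0.072 0.072 0.073] ang [-98.6 169.2  82.5  -8. ]
tray [[0.693, 0.185], [0.649, -0.079], [0.46, -0.053], [0.503, 0.218]] ctr [0.5761 0.0678] len [0.268 0.191 0.274 0.192] ang [-99.4 172.2  80.9  -9.6]
clamp [[0.613, 0.176], [0.61, 0.13], [0.566, 0.135], [0.571, 0.181]] ctr [0.5901 0.1557] len [0.047 0.045 0.046 0.043] ang [-93.7 172.7  84.   -6.3]
plateS [[0.548, 0.084], [0.62, 0.069], [0.605, 0.004], [0.532, 0.008]] ctr [0.5762 0.0409] len [0.073 0.067 0.073 0.078] ang [ -11.9 -102.5  176.8   77.8]Traceback (most recent call last):
  File "<stdin>", line 25, in <module>
  File "h.py", line 11, in atz
    c,d=ray(cam,u,v); return c+d*(z-c[2])/d[2]
        ~~~^^^^^^^^^
  File "h.py", line 8, in ray
    k=optics.camera_info(cam);R=np.array(k['R']);t=np.array(k['t'])
ValueError: time passes only in moves, steps and waits
```

```bash
cat > go.py <<'E'
import sys,numpy as np
from scipy.spatial.transform import Rotation as Ro
from plant import state
# usage: go.py x y z [yaw of tool y in deg] -> fractions; tool pointing down
def calc(p,yaw=80.7):
    s=state();q=s['tool_rot'];R=Ro.from_quat([q[1],q[2],q[3],q[0]])
    d=R.inv().apply(np.array(p)-s['tool_pos'])
    y=np.radians(yaw);ty=np.array([np.cos(y),np.sin(y),0]);tz=np.array([0,0,-1.]);tx=np.cross(ty,tz)
    r=(R.inv()*Ro.from_matrix(np.c_[tx,ty,tz])).as_rotvec()
    print('t',round(s['time'],2),'d',(d/.8).round(4),'r',(r/1.5).round(4),'mm',round(1e3*np.linalg.norm(d),1),'pos',s['tool_pos'].round(4),'F',s['contact_force'].round(1),'w',round(s['gripper_width'],3))
if __name__=='__main__': calc([float(v) for v in sys.argv[1:4]],*[float(v) for v in sys.argv[4:]])
E
python3 -m inch '[{"dx":-0.454,"dy":-0.367,"dz":-0.061,"rz":-0.106},{"dx":-0.454,"dy":-0.367,"dz":-0.061,"rz":-0.106},{"dx":-0.454,"dy":-0.367,"dz":-0.061,"rz":-0.106},{"dx":-0.454,"dy":-0.367,"dz":-0.061,"rz":-0.106},{"dx":-0.454,"dy":-0.367,"dz":-0.061,"rz":-0.106}]' 1
python3 go.py 0.45 0.2 0.28; python3 go.py 0.4855 -0.212 0.24
```

```text
t 0.7 d [-0.4546 -0.3662 -0.0608] r [ 0.      0.     -0.1063] mm 469.5 pos [0.1977 0.5929 0.2314] F [-0.7  0.3 -0.6] w 0.999
t 0.7 d [-0.6595 -0.8407 -0.0108] r [ 0.      0.     -0.1063] mm 854.9 pos [0.1977 0.5929 0.2314] F [-0.7  0.3 -0.6] w 0.999validation failed for argument at $[0]...
```

```bash
python3 -m inch '[{"dx":-0.454,"dy":-0.367,"dz":-0.061,"rx":0,"ry":0,"rz":-0.106},{"dx":-0.454,"dy":-0.367,"dz":-0.061,"rx":0,"ry":0,"rz":-0.106},{"dx":-0.454,"dy":-0.367,"dz":-0.061,"rx":0,"ry":0,"rz":-0.106},{"dx":-0.454,"dy":-0.367,"dz":-0.061,"rx":0,"ry":0,"rz":-0.106},{"dx":-0.454,"dy":-0.367,"dz":-0.061,"rx":0,"ry":0,"rz":-0.106}]' 1
python3 go.py 0.45 0.2 0.28; python3 go.py 0.4855 -0.212 0.24
```

```text
time: 1.2
tool_pos: [0.3322, 0.382, 0.2577]
tool_rot: [0.0, 0.081, 0.997, 0.0]
contact_force: [0.1, 0.5, 0.0]
gripper_width: 1.002
grasp_force: 0.0
t 1.2 d [-0.1821 -0.2008 -0.0279] r [0.0004 0.0004 0.0001] mm 218.0 pos [0.3322 0.382  0.2577] F [0.1 0.5 0. ] w 1.002
t 1.2 d [-0.309  -0.7019  0.0219] r [0.0004 0.0004 0.0001] mm 613.8 pos [0.3322 0.382  0.2577] F [0.1 0.5 0. ] w 1.002
```

```bash
python3 -m inch '[{"dx":-0.182,"dy":-0.2,"dz":-0.028,"rx":0,"ry":0,"rz":0},{"dx":-0.182,"dy":-0.2,"dz":-0.028,"rx":0,"ry":0,"rz":0},{"dx":-0.182,"dy":-0.2,"dz":-0.028,"rx":0,"ry":0,"rz":0},{"dx":-0.182,"dy":-0.2,"dz":-0.028,"rx":0,"ry":0,"rz":0},{"dx":-0.22,"dy":-0.35,"dz":-0.01,"rx":0,"ry":0,"rz":0}]' 1 | head -2
python3 go.py 0.4855 -0.212 0.24
```

```text
time: 1.7
tool_pos: [0.4491, 0.1658, 0.2752]
t 1.7 d [-0.1213 -0.4587  0.0438] r [ 0.0008  0.0024 -0.0004] mm 381.2 pos [0.4491 0.1658 0.2752] F [ 0.4 -0.7  0.2] w 0.998
```

```bash
python3 -m inch '[{"dx":-0.12,"dy":-0.5,"dz":0.04,"rx":0,"ry":0,"rz":0},{"dx":-0.12,"dy":-0.5,"dz":0.04,"rx":0,"ry":0,"rz":0},{"dx":-0.12,"dy":-0.5,"dz":0.04,"rx":0,"ry":0,"rz":0},{"dx":-0.12,"dy":-0.5,"dz":0.04,"rx":0,"ry":0,"rz":0},{"dx":-0.12,"dy":-0.5,"dz":0.04,"rx":0,"ry":0,"rz":0}]' | head -2
python3 go.py 0.4855 -0.212 0.24
```

```text
time: 2.2
tool_pos: [0.4649, -0.0831, 0.2543]
t 2.2 d [-0.0516 -0.1548  0.0179] r [-0.0001  0.0009 -0.0004] mm 131.3 pos [ 0.4649 -0.0831  0.2543] F [1.6 1.2 1. ] w 1.003
```

```bash
python3 -m inch '[{"dx":-0.0516,"dy":-0.1548,"dz":0.018,"rx":0,"ry":0,"rz":0},{"dx":-0.0516,"dy":-0.1548,"dz":0.018,"rx":0,"ry":0,"rz":0},{"dx":-0.0516,"dy":-0.1548,"dz":0.018,"rx":0,"ry":0,"rz":0},{"dx":-0.0516,"dy":-0.1548,"dz":0.018,"rx":0,"ry":0,"rz":0},{"dx":-0.0516,"dy":-0.1548,"dz":0.018,"rx":0,"ry":0,"rz":0}]' | head -2
python3 go.py 0.4855 -0.212 0.12
python3 - <<'E'
from h import *
save('side','s1.png',(200,380,150,350),3)
E
```

```text
time: 2.7
tool_pos: [0.4856, -0.2102, 0.2393]
t 2.7 d [-0.0004 -0.0023  0.1492] r [ 0.0005 -0.0004 -0.0012] mm 119.4 pos [ 0.4856 -0.2102  0.2393] F [-0.3  0.1 -0.4] w 1.001
```

View pics/s1.png

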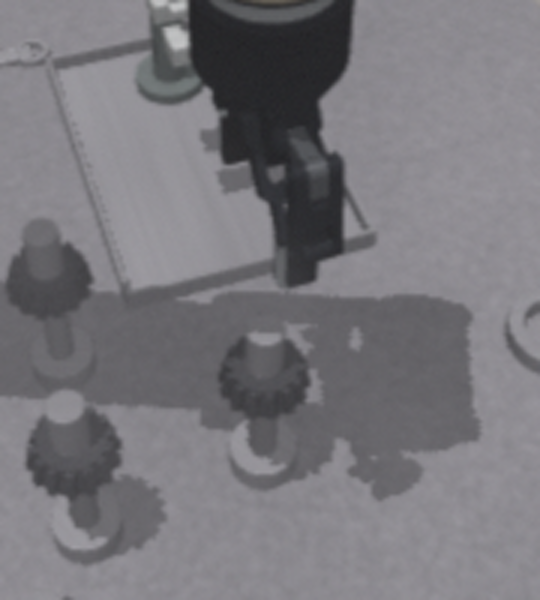

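The crop shows the gripper above the chosen pinion, whose stub top is at side px (288,262), with the near fingertip at about (299,244). The space around the pinion is clear. I'll descend.

```bash
python3 -c "
from h import *
print(proj('side',[.4856-.042*.16,-.2102-.042*.987,.252]))"
python3 -m inch '[{"dx":0,"dy":-0.0023,"dz":0.05,"rx":0,"ry":0,"rz":0},{"dx":0,"dy":-0.0023,"dz":0.09,"rx":0,"ry":0,"rz":0},{"dx":0,"dy":-0.0023,"dz":0.125,"rx":0,"ry":0,"rz":0},{"dx":0,"dy":-0.0023,"dz":0.149,"rx":0,"ry":0,"rz":0},{"dx":0,"dy":-0.0023,"dz":0.149,"rx":0,"ry":0,"rz":0}]'
python3 go.py 0.4855 -0.212 0.12
```

```text
[297.19869609 241.50043065]
time: 3.25
tool_pos: [0.4835, -0.209, 0.1172]
tool_rot: [-0.003, 0.08, 0.997, 0.002]
contact_force: [-0.3, 0.6, 0.2]
gripper_width: 0.999
grasp_force: 0.0
t 3.25 d [-0.003  -0.0033 -0.0035] r [ 0.0017 -0.0038  0.0011] mm 4.5 pos [ 0.4835 -0.209   0.1172] F [-0.3  0.6  0.2] w 0.999
```

```bash
python3 -m inch '[{"dx":0,"dy":0,"dz":0,"rx":0,"ry":0,"rz":0},{"dx":0,"dy":0,"dz":0,"rx":0,"ry":0,"rz":0}]'
python3 go.py 0.4855 -0.212 0.12
```

```text
time: 3.45
tool_pos: [0.4866, -0.2118, 0.1225]
tool_rot: [0.002, 0.081, 0.997, -0.001]
contact_force: [0.5, 0.5, 0.5]
gripper_width: 0.997
grasp_force: 0.0
t 3.45 d [ 0.0014 -0.0005  0.0032] r [-0.0008  0.0021  0.0004] mm 2.8 pos [ 0.4866 -0.2118  0.1225] F [0.5 0.5 0.5] w 0.997
```

```bash
python3 -m inch '[{"dx":0,"dy":0,"dz":0,"rx":0,"ry":0,"rz":0},{"dx":0,"dy":0,"dz":0,"rx":0,"ry":0,"rz":0},{"dx":0,"dy":0,"dz":0,"rx":0,"ry":0,"rz":0},{"dx":0,"dy":0,"dz":0,"rx":0,"ry":0,"rz":0},{"dx":0,"dy":0,"dz":0,"rx":0,"ry":0,"rz":0}]' -1
python3 -m inch '[{"dx":0,"dy":0,"dz":0,"rx":0,"ry":0,"rz":0},{"dx":0,"dy":0,"dz":0,"rx":0,"ry":0,"rz":0},{"dx":0,"dy":0,"dz":0,"rx":0,"ry":0,"rz":0},{"dx":0,"dy":0,"dz":0,"rx":0,"ry":0,"rz":0}]'
python3 go.py 0.4855 -0.212 0.24
```

```text
time: 3.95
tool_pos: [0.4857, -0.2117, 0.1208]
tool_rot: [0.0, 0.081, 0.997, 0.0]
contact_force: [-0.7, 1.5, 2.5]
gripper_width: 0.263
grasp_force: 58.8
time: 4.35
tool_pos: [0.4857, -0.2117, 0.1208]
tool_rot: [0.0, 0.081, 0.997, 0.0]
contact_force: [-0.3, 2.3, 4.7]
gripper_width: 0.267
grasp_force: 58.9
t 4.35 d [ 1.00e-04 -4.00e-04 -1.49e-01] r [ 0.0002  0.0004 -0.0003] mm 119.2 pos [ 0.4857 -0.2117  0.1208] F [-0.3  2.3  4.7] w 0.267
```

```bash
python3 -m inch '[{"dx":0,"dy":0,"dz":-0.02,"rx":0,"ry":0,"rz":0},{"dx":0,"dy":0,"dz":-0.05,"rx":0,"ry":0,"rz":0},{"dx":0,"dy":0,"dz":-0.09,"rx":0,"ry":0,"rz":0},{"dx":0,"dy":0,"dz":-0.12,"rx":0,"ry":0,"rz":0},{"dx":0,"dy":0,"dz":-0.14,"rx":0,"ry":0,"rz":0}]'
python3 go.py 0.489 0.055 0.23
```

```text
time: 4.85
tool_pos: [0.485, -0.212, 0.2332]
tool_rot: [-0.0, 0.081, 0.997, -0.0]
contact_force: [0.1, -0.5, -7.1]
gripper_width: 0.261
grasp_force: 59.6
t 4.85 d [0.0493 0.3302 0.0038] r [-0.0006 -0.0002 -0.0005] mm 267.1 pos [ 0.485  -0.212   0.2332] F [ 0.1 -0.5 -7.1] w 0.261
```

```bash
python3 -m inch '[{"dx":0.006,"dy":0.04,"dz":0,"rx":0,"ry":0,"rz":0},{"dx":0.014,"dy":0.09,"dz":0,"rx":0,"ry":0,"rz":0},{"dx":0.021,"dy":0.14,"dz":0,"rx":0,"ry":0,"rz":0},{"dx":0.03,"dy":0.19,"dz":0,"rx":0,"ry":0,"rz":0},{"dx":0.036,"dy":0.24,"dz":0,"rx":0,"ry":0,"rz":0}]' | head -2
python3 -m inch '[{"dx":0.006,"dy":0.04,"dz":0,"rx":0,"ry":0,"rz":0},{"dx":0.011,"dy":0.07,"dz":0,"rx":0,"ry":0,"rz":0},{"dx":0.0135,"dy":0.09,"dz":0,"rx":0,"ry":0,"rz":0},{"dx":0.0135,"dy":0.09,"dz":0,"rx":0,"ry":0,"rz":0},{"dx":0.0135,"dy":0.09,"dz":0,"rx":0,"ry":0,"rz":0}]'
python3 -m inch '[{"dx":0,"dy":0,"dz":0,"rx":0,"ry":0,"rz":0},{"dx":0,"dy":0,"dz":0,"rx":0,"ry":0,"rz":0}]'|head -3
python3 go.py 0.489 0.055 0.225
python3 - <<'E'
from h import *
import json
for c,cr in(('side',(200,380,60,260)),('top',(180,280,130,240))):
    im=optics.grab_frame(c); cv2.imwrite(f'pics/{c}2.png',im[:,:,::-1])
    a,b,d,e=cr; s=3 if c=='side' else 5
    cv2.imwrite(f'pics/{c}2c.png',cv2.resize(im[d:e,a:b,::-1],None,fx=s,fy=s,interpolation=cv2.INTER_CUBIC))
E
```

```text
time: 5.35
tool_pos: [0.4866, -0.0163, 0.2305]
time: 5.85
tool_pos: [0.4883, 0.055, 0.231]
tool_rot: [-0.001, 0.081, 0.997, -0.001]
contact_force: [-0.2, 0.2, -8.3]
gripper_width: 0.262
grasp_force: 60.3
time: 6.05
tool_pos: [0.489, 0.0543, 0.232]
tool_rot: [-0.0, 0.082, 0.997, -0.0]
t 6.05 d [0.0001 0.0008 0.0087] r [-0.0003 -0.0005 -0.0012] mm 7.0 pos [0.489  0.0543 0.232 ] F [-0.3 -0.8 -7. ] w 0.265
```

View pics/side2c.png

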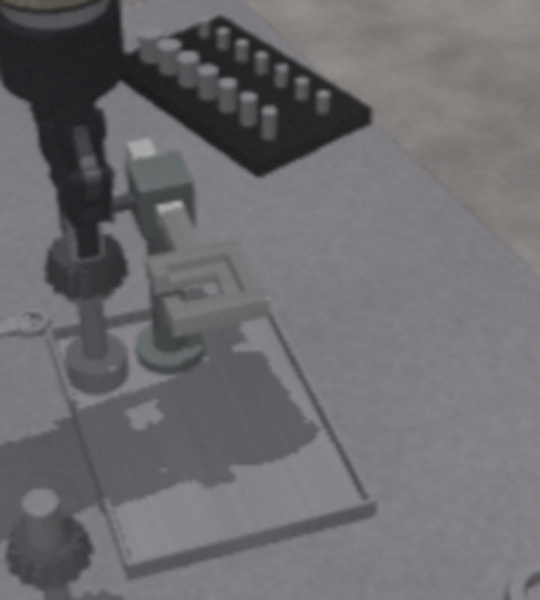

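The pinion is held upright with its neck at side px (231,168), just in front of the hook's mouth at about (252,150). I'll zoom in on the hook to refine the slot line.

```bash
python3 - <<'E'
import cv2
im=cv2.imread('pics/side0.png')[132:180,240:300]; a=cv2.resize(im,None,fx=8,fy=8,interpolation=cv2.INTER_CUBIC)
im=cv2.imread('pics/top0.png')[158:206,206:252]; b=cv2.resize(im,None,fx=6.5,fy=8,interpolation=cv2.INTER_CUBIC)
import numpy as np
im=cv2.imread('pics/top0.png')[160:204,206:250]; b=cv2.resize(im,(312,312),interpolation=cv2.INTER_CUBIC)
c=np.zeros((384,800,3),np.uint8); c[:,:480]=a; c[:312,485:797]=b
c=cv2.convertScaleAbs(c,alpha=1.2); cv2.imwrite('pics/hook.png',c)
E
python3 -c "
from h import *
for z in(.112,.165): print(proj('side',[.489,.0543,z]))"
```

```text
[232.16774252 184.27304366]
[230.06137549 166.28137223]
```

View pics/hook.png

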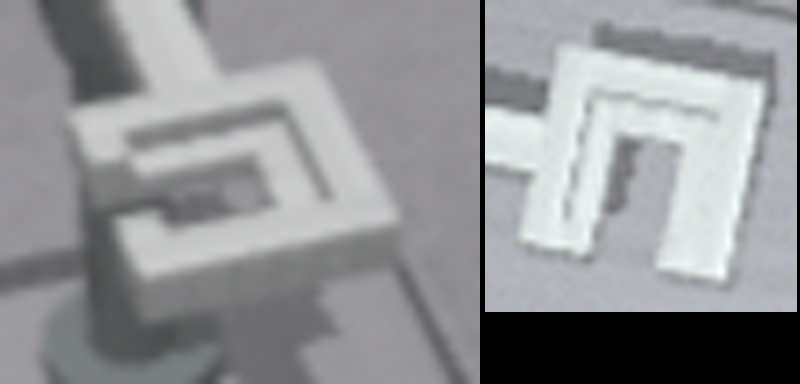

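```bash
python3 - <<'E'
from h import *
from scipy.optimize import least_squares
k={c:optics.camera_info(c) for c in('top','side')}
S=[(240+(x+.5)/8-.5,132+(y+.5)/8-.5) for x,y in[(70,115),(320,58),(400,220),(143,280)]]
f=312/44
T=[(206+(x+.5)/f-.5,160+(y+.5)/f-.5) for x,y in[(77,45),(287,82),(241,279),(38,240)]]
LS=[(-35,37),(37,37),(37,-37),(-35,-37)]      # side order: front+y, back+y, back-y, front-y
LT=[(37,37),(37,-37),(-35,-37),(-35,37)]
def W(p,l): 
    c,s=np.cos(p[2]),np.sin(p[2]); x,y=np.array(l)/1e3
    return [p[0]+c*x-s*y,p[1]+s*x+c*y,.178]
def res(p,sets):
    return np.concatenate([proj(c,W(p,l))-np.array(o) for c,L,O in sets for l,o in zip(L,O)])
for n,sets in(('both',[('side',LS,S),('top',LT,T)]),('side',[('side',LS,S)]),('top',[('top',LT,T)])):
    r=least_squares(res,[.573,.0415,-.16],args=(sets,)); print(n,r.x[:2].round(4),np.degrees(r.x[2]).round(2),r.fun.round(1))
# slot edges in top view, seat level
for z,P in((.178,[(680-485,150),(658-485,265)]),(.162,[(612-485,150),(595-485,250)])):
    print(z,[atz('top',206+(x+.5)/f-.5,160+(y+.5)/f-.5,z)[:2].round(4) for x,y in P])
# pinion in hand vs prediction in side2
g=cv2.imread('pics/side2.png',0)
for row in(164,166,168,170): print(row,g[row,220:244].tolist())
for z in(.154,.165): print(z,proj('side',[.489,.0543,z]))
E
```

```text
both [0.5745 0.0429] -9.43 [-0.4 -0.3 -0.6  0.4  0.3  0.5 -0.2  0.2  0.2 -0.8 -0.3 -0.3  0.4  0.
 -0.3 -0.2]
side [0.5752 0.0432] -9.61 [-0.2 -0.6 -0.3  0.2  0.5  0.4  0.  -0.1]
top [0.5737 0.0429] -9.27 [ 0.1 -0.4 -0.3 -0.   0.5  0.3 -0.3  0.2]
0.178 [array([0.579 , 0.0309]), array([0.5381, 0.037 ])]
0.162 [array([0.581 , 0.0562]), array([0.545 , 0.0607])]
164 [123, 123, 123, 124, 123, 114, 92, 78, 79, 80, 80, 79, 76, 78, 98, 122, 125, 125, 125, 121, 115, 109, 102, 96]
166 [123, 122, 122, 123, 124, 121, 107, 80, 77, 79, 80, 81, 78, 75, 78, 86, 90, 86, 83, 85, 85, 85, 82, 82]
168 [120, 116, 110, 108, 100, 96, 86, 77, 79, 80, 80, 79, 78, 77, 75, 79, 84, 87, 87, 90, 98, 107, 114, 120]
170 [85, 84, 84, 85, 85, 83, 81, 79, 79, 81, 79, 82, 79, 77, 81, 100, 119, 127, 130, 130, 131, 131, 132, 132]
0.154 [230.51338254 170.14221994]
0.165 [230.06137549 166.28137223]
```

```bash
python3 go.py 0.4906 0.0574 0.225 80.6
python3 -m inch '[{"dx":-0.0012,"dy":0.0042,"dz":0.0088,"rx":0,"ry":0,"rz":0.001},{"dx":-0.0012,"dy":0.0042,"dz":0.0088,"rx":0,"ry":0,"rz":0.001},{"dx":-0.0012,"dy":0.0042,"dz":0.0088,"rx":0,"ry":0,"rz":0.001},{"dx":-0.0012,"dy":0.0042,"dz":0.0088,"rx":0,"ry":0,"rz":0.001}]'
python3 go.py 0.5449 0.0481 0.225 80.6;python3 go.py 0.5745 0.0432 0.225 80.6
```

```text
t 6.15 d [-0.0012  0.0039  0.009 ] r [-0.0002 -0.0002  0.0001] mm 7.9 pos [0.4891 0.0545 0.2322] F [-0.1  0.2 -7.1] w 0.267
time: 6.55
tool_pos: [0.4906, 0.0583, 0.2253]
tool_rot: [-0.0, 0.082, 0.997, -0.0]
contact_force: [0.2, -0.2, -7.0]
gripper_width: 0.262
grasp_force: 60.1
t 6.55 d [-0.069  -0.0015  0.0003] r [-0.     -0.0001 -0.0001] mm 55.2 pos [0.4906 0.0583 0.2253] F [ 0.2 -0.2 -7. ] w 0.262
t 6.55 d [-0.1065 -0.0015  0.0003] r [-0.     -0.0001 -0.0001] mm 85.2 pos [0.4906 0.0583 0.2253] F [ 0.2 -0.2 -7. ] w 0.262
```

```bash
python3 -m inch '[{"dx":-0.02,"dy":-0.0012,"dz":0,"rx":0,"ry":0,"rz":0},{"dx":-0.035,"dy":-0.0012,"dz":0,"rx":0,"ry":0,"rz":0},{"dx":-0.05,"dy":-0.0012,"dz":0,"rx":0,"ry":0,"rz":0},{"dx":-0.062,"dy":-0.0012,"dz":0,"rx":0,"ry":0,"rz":0},{"dx":-0.069,"dy":-0.0012,"dz":0,"rx":0,"ry":0,"rz":0}]'
python3 -m inch '[{"dx":0,"dy":0,"dz":0,"rx":0,"ry":0,"rz":0},{"dx":0,"dy":0,"dz":0,"rx":0,"ry":0,"rz":0}]'
python3 go.py 0.5745 0.0432 0.225 80.6
```

```text
time: 7.05
tool_pos: [0.5458, 0.0481, 0.2252]
tool_rot: [-0.0, 0.082, 0.997, -0.0]
contact_force: [-0.3, -0.3, -6.4]
gripper_width: 0.264
grasp_force: 60.2
time: 7.25
tool_pos: [0.5447, 0.0484, 0.2251]
tool_rot: [-0.0, 0.082, 0.997, 0.0]
contact_force: [-0.1, -0.5, -6.9]
gripper_width: 0.264
grasp_force: 60.2
t 7.25 d [-0.0378 -0.0003  0.0001] r [-0.     -0.0007 -0.0002] mm 30.2 pos [0.5447 0.0484 0.2251] F [-0.1 -0.5 -6.9] w 0.264
```

```bash
python3 -m inch '[{"dx":-0.012,"dy":0,"dz":0,"rx":0,"ry":0,"rz":0},{"dx":-0.024,"dy":0,"dz":0,"rx":0,"ry":0,"rz":0},{"dx":-0.034,"dy":0,"dz":0,"rx":0,"ry":0,"rz":0},{"dx":-0.0375,"dy":0,"dz":0,"rx":0,"ry":0,"rz":0},{"dx":-0.0375,"dy":0,"dz":0,"rx":0,"ry":0,"rz":0}]'|sed -n 2,4p
python3 -m inch '[{"dx":0,"dy":0,"dz":0,"rx":0,"ry":0,"rz":0},{"dx":0,"dy":0,"dz":0,"rx":0,"ry":0,"rz":0}]'|sed -n 2,4p
python3 -m inch '[{"dx":0,"dy":0.0012,"dz":0,"rx":0,"ry":0,"rz":0},{"dx":0,"dy":0.0025,"dz":0,"rx":0,"ry":0,"rz":0},{"dx":0,"dy":0.0025,"dz":0,"rx":0,"ry":0,"rz":0},{"dx":0,"dy":0.0025,"dz":0,"rx":0,"ry":0,"rz":0}]'|sed -n 2,4p
python3 -m inch '[{"dx":0,"dy":-0.0025,"dz":0,"rx":0,"ry":0,"rz":0},{"dx":0,"dy":-0.005,"dz":0,"rx":0,"ry":0,"rz":0},{"dx":0,"dy":-0.005,"dz":0,"rx":0,"ry":0,"rz":0},{"dx":0,"dy":-0.005,"dz":0,"rx":0,"ry":0,"rz":0}]'|sed -n 2,4p
```

```text
tool_pos: [0.575, 0.0433, 0.2252]
tool_rot: [-0.0, 0.082, 0.997, -0.0]
contact_force: [-0.2, -0.2, -7.3]
tool_pos: [0.5743, 0.0435, 0.2252]
tool_rot: [-0.0, 0.082, 0.997, 0.0]
contact_force: [-0.4, 0.1, -7.7]
tool_pos: [0.5748, 0.0454, 0.2254]
tool_rot: [0.0, 0.082, 0.997, -0.0]
contact_force: [-0.5, -0.0, -7.0]
tool_pos: [0.5742, 0.0413, 0.2253]
tool_rot: [0.0, 0.082, 0.997, 0.0]
contact_force: [0.2, -0.0, -7.0]
```

```bash
python3 -m inch '[{"dx":0,"dy":0.0025,"dz":0,"rx":0,"ry":0,"rz":0},{"dx":-0.001,"dy":0.0025,"dz":0,"rx":0,"ry":0,"rz":0},{"dx":-0.001,"dy":0.0025,"dz":0,"rx":0,"ry":0,"rz":0}]'|sed -n 2,4p
python3 -m inch '[{"dx":-0.001,"dy":0,"dz":0,"rx":0,"ry":0,"rz":0},{"dx":-0.001,"dy":0,"dz":0,"rx":0,"ry":0,"rz":0},{"dx":-0.001,"dy":0,"dz":0,"rx":0,"ry":0,"rz":0}]'|sed -n 2,4p
python3 -m inch '[{"dx":-0.001,"dy":0,"dz":0,"rx":0,"ry":0,"rz":0},{"dx":-0.001,"dy":0,"dz":0,"rx":0,"ry":0,"rz":0},{"dx":-0.001,"dy":0,"dz":0,"rx":0,"ry":0,"rz":0}]'|sed -n 2,4p
python3 -m inch '[{"dx":-0.001,"dy":0,"dz":0,"rx":0,"ry":0,"rz":0},{"dx":-0.001,"dy":0,"dz":0,"rx":0,"ry":0,"rz":0},{"dx":-0.001,"dy":0,"dz":0,"rx":0,"ry":0,"rz":0}]'|sed -n 2,4p
```

```text
tool_pos: [0.5754, 0.0434, 0.2253]
tool_rot: [0.0, 0.082, 0.997, 0.0]
contact_force: [-0.3, -0.5, -6.3]
tool_pos: [0.5761, 0.0432, 0.2253]
tool_rot: [-0.0, 0.082, 0.997, 0.0]
contact_force: [-0.6, 1.0, -6.6]
tool_pos: [0.5766, 0.0431, 0.2253]
tool_rot: [-0.0, 0.082, 0.997, 0.0]
contact_force: [-2.0, 0.8, -6.7]
tool_pos: [0.5772, 0.043, 0.2253]
tool_rot: [-0.001, 0.082, 0.997, 0.0]
contact_force: [-4.5, 0.8, -4.8]
```

The blind end is felt at x ≈ 0.5765, so the throat centre is at about 0.5745, which agrees with vision. I'll back off 2.5 mm and lower.

```bash
python3 -m inch '[{"dx":0.0035,"dy":0,"dz":0,"rx":0,"ry":0,"rz":0},{"dx":0.0035,"dy":0,"dz":0,"rx":0,"ry":0,"rz":0},{"dx":0.0035,"dy":0,"dz":0,"rx":0,"ry":0,"rz":0}]'|sed -n 2,4p
python3 -m inch '[{"dx":0,"dy":0,"dz":0.003,"rx":0,"ry":0,"rz":0},{"dx":0,"dy":0,"dz":0.006,"rx":0,"ry":0,"rz":0},{"dx":0,"dy":0,"dz":0.009,"rx":0,"ry":0,"rz":0},{"dx":0,"dy":0,"dz":0.011,"rx":0,"ry":0,"rz":0},{"dx":0,"dy":0,"dz":0.012,"rx":0,"ry":0,"rz":0}]'|sed -n 2,4p
python3 -m inch '[{"dx":0,"dy":0,"dz":0.0025,"rx":0,"ry":0,"rz":0},{"dx":0,"dy":0,"dz":0.005,"rx":0,"ry":0,"rz":0},{"dx":0,"dy":0,"dz":0.0075,"rx":0,"ry":0,"rz":0},{"dx":0,"dy":0,"dz":0.0085,"rx":0,"ry":0,"rz":0},{"dx":0,"dy":0,"dz":0.0085,"rx":0,"ry":0,"rz":0}]'|sed -n 2,4p
python3 go.py 0.5745 0.0434 0.2068 80.6
```

```text
tool_pos: [0.5754, 0.0432, 0.2255]
tool_rot: [0.001, 0.082, 0.997, -0.0]
contact_force: [-0.7, 1.1, -7.4]
tool_pos: [0.5748, 0.0433, 0.2153]
tool_rot: [-0.0, 0.082, 0.997, -0.0]
contact_force: [0.5, 0.6, -7.9]
tool_pos: [0.5748, 0.0434, 0.2087]
tool_rot: [-0.0, 0.082, 0.997, -0.0]
contact_force: [-0.0, -0.4, -7.5]
t 11.25 d [ 0.0004 -0.      0.0023] r [-0.     -0.0003 -0.0001] mm 1.9 pos [0.5748 0.0434 0.2087] F [-0.  -0.4 -7.5] w 0.263
```

Still free, and below the recess rim. I'll creep down to the seat.

```bash
python3 -m inch '[{"dx":0,"dy":0,"dz":0.0012,"rx":0,"ry":0,"rz":0},{"dx":0,"dy":0,"dz":0.0012,"rx":0,"ry":0,"rz":0},{"dx":0,"dy":0,"dz":0.0012,"rx":0,"ry":0,"rz":0}]'|sed -n 2,4p
python3 -m inch '[{"dx":0,"dy":0,"dz":0.001,"rx":0,"ry":0,"rz":0},{"dx":0,"dy":0,"dz":0.001,"rx":0,"ry":0,"rz":0},{"dx":0,"dy":0,"dz":0.001,"rx":0,"ry":0,"rz":0}]'|sed -n 2,4p
python3 -m inch '[{"dx":0,"dy":0,"dz":0.0006,"rx":0,"ry":0,"rz":0},{"dx":0,"dy":0,"dz":0.0006,"rx":0,"ry":0,"rz":0},{"dx":0,"dy":0,"dz":0.0006,"rx":0,"ry":0,"rz":0}]'|sed -n 2,4p
```

```text
tool_pos: [0.5749, 0.0434, 0.208]
tool_rot: [0.0, 0.082, 0.997, 0.0]
contact_force: [0.3, 0.5, -7.5]
tool_pos: [0.5749, 0.0433, 0.2072]
tool_rot: [-0.0, 0.082, 0.997, 0.0]
contact_force: [-0.4, -0.0, -7.7]
tool_pos: [0.575, 0.0433, 0.2069]
tool_rot: [0.0, 0.082, 0.997, 0.0]
contact_force: [-1.7, -0.0, -7.0]
```

```bash
python3 -m inch '[{"dx":0,"dy":0,"dz":0.0008,"rx":0,"ry":0,"rz":0},{"dx":0,"dy":0,"dz":0.0008,"rx":0,"ry":0,"rz":0},{"dx":0,"dy":0,"dz":0.0008,"rx":0,"ry":0,"rz":0}]'|sed -n 2,4p
python3 -m inch '[{"dx":0,"dy":0,"dz":0.0008,"rx":0,"ry":0,"rz":0},{"dx":0,"dy":0,"dz":0.0008,"rx":0,"ry":0,"rz":0},{"dx":0,"dy":0,"dz":0.0008,"rx":0,"ry":0,"rz":0}]'|sed -n 2,4p
```

```text
tool_pos: [0.5752, 0.0433, 0.2068]
tool_rot: [0.0, 0.082, 0.997, -0.0]
contact_force: [-0.2, 0.6, -3.2]
tool_pos: [0.5752, 0.0434, 0.2067]
tool_rot: [0.001, 0.082, 0.997, -0.0]
contact_force: [-4.0, 0.3, 3.6]
```

Contact came at z = 0.2068, exactly the predicted seat height. I'll release.

```bash
python3 -m inch '[{"dx":0,"dy":0,"dz":0,"rx":0,"ry":0,"rz":0},{"dx":0,"dy":0,"dz":0,"rx":0,"ry":0,"rz":0},{"dx":0,"dy":0,"dz":0,"rx":0,"ry":0,"rz":0},{"dx":0,"dy":0,"dz":0,"rx":0,"ry":0,"rz":0},{"dx":0,"dy":0,"dz":0,"rx":0,"ry":0,"rz":0}]' 0.4
python3 -m inch '[{"dx":0,"dy":0,"dz":-0.01,"rx":0,"ry":0,"rz":0},{"dx":0,"dy":0,"dz":-0.03,"rx":0,"ry":0,"rz":0},{"dx":0,"dy":0,"dz":-0.06,"rx":0,"ry":0,"rz":0},{"dx":0,"dy":0,"dz":-0.1,"rx":0,"ry":0,"rz":0},{"dx":0,"dy":0,"dz":-0.14,"rx":0,"ry":0,"rz":0}]'
python3 -m inch '[{"dx":0.05,"dy":0.02,"dz":0,"rx":0,"ry":0,"rz":0},{"dx":0.1,"dy":0.06,"dz":0,"rx":0,"ry":0,"rz":0},{"dx":0.13,"dy":0.1,"dz":0,"rx":0,"ry":0,"rz":0},{"dx":0.14,"dy":0.12,"dz":0,"rx":0,"ry":0,"rz":0},{"dx":0.14,"dy":0.12,"dz":0,"rx":0,"ry":0,"rz":0}]'|sed -n 1,4p
python3 - <<'E'
from h import *
save('side','s3.png',(200,400,60,260),3)
for z in(.09,.238): print(proj('side',[.5745,.0432,z]))
E
```

```text
time: 13.25
tool_pos: [0.575, 0.0433, 0.2054]
tool_rot: [0.0, 0.082, 0.997, 0.0]
contact_force: [-0.5, 0.1, -0.1]
gripper_width: 0.699
grasp_force: 0.0
time: 13.75
tool_pos: [0.5749, 0.0434, 0.3201]
tool_rot: [0.001, 0.082, 0.997, 0.0]
contact_force: [0.5, 0.5, -0.1]
gripper_width: 0.7
grasp_force: 0.0
time: 14.25
tool_pos: [0.4795, 0.1583, 0.3196]
tool_rot: [0.001, 0.08, 0.997, 0.001]
contact_force: [0.0, -0.5, 0.8]
[268.82263316 182.17188322]
[267.30631906 129.69633872]
```

View pics/s3.png

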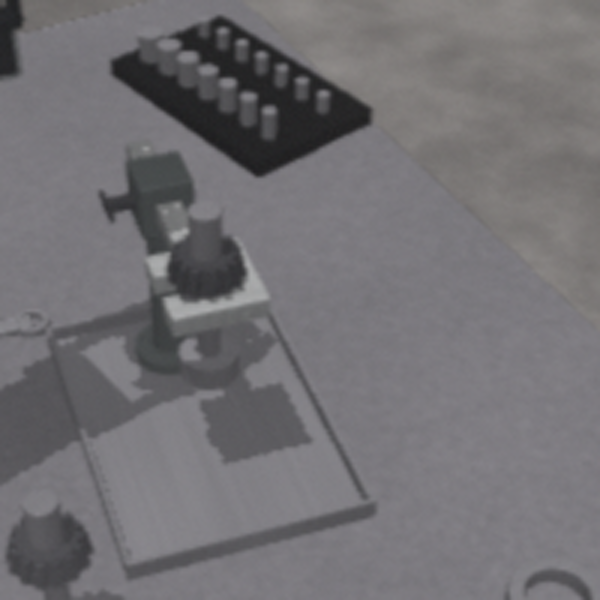

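The pinion hangs upright in the hook. Its stub top is at side px (269,130), where a fully seated part should show (267,130), and the bearing is under the plate at (270,181). The gripper is clear, so I'm handing the job in.

```bash
python3 -c "
from plant import ticket
print(ticket.job_done())"
```

```text
the job is handed in; nothing more can be done
None
```

The farthest pinion now hangs upright, fully seated in the hook's recess, released with the gripper clear; the arm stayed away from the wrench, ring and can, and the job was handed in at about 14 s.

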